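# Load the salt shaker and dock the sticking cruet carriage

### The arm

A 6-joint arm with a two-finger parallel gripper is mounted at the origin on the work surface. World frame = base frame: x ahead of the robot, y to its left, z up, the work surface at z = 0. Lengths are in m, angles in rad, forces in N, time in s.
With the tool pointing down it reaches from about 0.25 to 0.775 m from the base axis. Payload 4 kg.
Tool frame: the origin (TCP) lies at the very end of the fingers, on their centre line; the grasp point (between the pads) lies 19 mm behind it; z points along the fingers, y is the direction in which the jaws open and shut (so a half turn about z gives the same grasp; the last joint's range is limited). The gripper opens to 94 mm and grips with 3 to 60 N. Pads are 16 mm wide; open, the fingers measure 119 mm over their backs; the gripper's body (75 mm by 177 mm) begins 78 mm behind the grasp point.
Start: joints at [1.214, 0.087, 1.371, -0, 1.684, -0.103], TCP at [0.138, 0.532, 0.206] pointing down, gripper open.
Joint ranges: [-3.1, 3.1], [-0.76, 2.03], [0.27, 2.55], [-1.08, 4.22], [0.17, 2.65], [-2.57, 2.57]. Speed limits (rad/s): [2.79, 2.79, 3.14, 3.14, 3.14, 3.14].

### API

Orientations are given as [roll, pitch, yaw] about the fixed x, y, z axes, in that order (R = Rz(yaw) Ry(pitch) Rx(roll)).
In Python, from bench import robot, cams, models gives the robot as it stands.
- The arm moves only by the tool step_arm, never from a script. Its argument "series" is a list of rows, each a list of 5 numbers: the gripper command: -1 is shut, 1 is fully open, values between are in proportion, then the shift along the tool's x, y, z in mm, then the turn about the tool's z in degrees. A call has 1 to 20 rows; each row is the pose to reach, as a shift and turn from the pose commanded when the call began, along the tool's axes at that moment; what a row does not reach only later rows make up. A row lasts 1/8 s, in which the tool goes at most 62.5 mm and 10.7 degrees, less where a joint would pass 70% of its speed; a pose out of reach is approached as far as the arm can. A call with a gripper value outside its range is refused whole. The fingers move at their own pace and stop on an object; the grip force is fixed at half the most. Time passes only in rows, so rows that repeat a pose let the fingers close. It gives the time, the measured TCP pose, the force and the opening at its end, in the units of the state.
- robot.get_obs(): the state, without advancing time (a new reading comes with each control period).
- cams.snapshot(name): name is "scene" or "side" or "wrist"; returns a dict with "pixels" (420x560x3 uint8, red, green, blue), "fov_y" (degrees; the focal length in pixels is half the picture's height over the tangent of half this angle, whatever the lens; pixels are square), "cx", "cy" (the principal point, pixels), "R" (3x3) and "t" (3): a world point X has camera coordinates R X + t. Camera axes: x right, y down, z forward; pixel columns grow to the right and rows downward; lengths in m; the calibration is good to about 2 mm. A picture is of the moment at which its call begins. There is no depth.
- robot.close_job(): hands the job in, once; it reports no verdict.
Trained networks look in a picture, given as the dict that the camera call returned (one of the last four; its "shot" number tells which), for a name from the list of things; names that differ only in an ending like _2 or _b are one class to them, and where a whole thing is asked for, a point or a joint stands for the part that bears it (a point fixed in the world has none). Each returns a list of dicts, best first, with "p" (0 to 1); they miss things now and then, are a little off and sometimes report something else, mostly with a low value. They report only what shows in the picture. A call takes as long as a camera call.
- models.find_in(picture, label): "position" ([x, y, z] in m, in world coordinates, good to about 4 mm: the middle of the surface that is visible of it).
- models.pinpoint(picture, label): "position" ([x, y, z] in m, in world coordinates, good to about 4 mm: a listed point, or the origin of a listed thing).
The state is a dict: "time": time; "joint_positions": joint angles; "qvel": joint speeds; "joint_torque": joint torques, N m; "tool_pos": TCP position; "ee_rot": TCP orientation; "wrist_force": force on the tool from outside, world axes, zero at the start; "wrist_torque": the same for the moment, N m; "width": finger opening in m.
Only numpy, scipy, OpenCV 4.12 (cv2) and the standard library are available. Lean on these libraries where they do the work, as an engineer would, in place of code of your own. Each camera call takes 0.05 s, during which the arm holds its last target. There are 200 camera calls.

### The job

Stand the loose salt shaker in the empty pocket of the cruet carriage and let go of it. Then push the carriage along its rail: it is stuck and needs a firm push to break free, after which you slide it on gently towards the grey hood until it comes to rest against the soft end stop hidden inside, without ramming the stop. Leave the shaker upright in its pocket, everything else where it stands, and the carriage resting on its stop.

Things in the scene. Friction and masses are not known exactly. Their poses are not given: they have to be found in the camera images.
- shaker_center (a point): the loose salt shaker: upright white ceramic cylinder with a domed steel cap, 40 mm diameter, 90 mm high, about 0.1 to 0.2 kg, standing on the counter; the point is at its centre, 45 mm above its underside, z up its axis. Grip it in its upper part (the straight side ends 80 mm up).
- pocket (a point): the empty square pocket in the middle of the cruet carriage, for the shaker: 46 x 46 mm inside, walls 4 mm thick that rise 22 mm above its floor; point: centre of the floor, 30 mm above the counter. x along the rail in the direction of travel (towards the hood), z up. Fixed 44 mm wide cruet bottles on both x sides (62 mm off, 90 mm above the floor): fingers go in on the y sides.
- push_plate (a point): centre of the outer face of the upright steel push plate at the carriage's rear end (away from the hood), 60 mm above the counter, 103 mm behind the pocket's centre; plate 64 mm wide, 8 mm thick, upper edge 86 mm above the counter. Pushing this face along +x (the direction of travel) drives the carriage. The base plate below it is 12 mm high.
- carriage (a joint): travel of the carriage, m: 0 at the start, growing towards the hood. Stuck at first: a hidden stiff spot lets go at a push of 17 to 23 N (it varies), within the first 10 mm; then it runs with 3 to 4 N of drag and stays where it is left. Somewhere between 70 and 120 mm of travel (it varies, and cannot be seen) its tongue meets the soft end stop in the hood.
- buffer (a joint): how far the sprung rubber buffer of the hidden end stop is pressed in, m: 0 untouched, growing as the carriage presses on it, 1.2 N per mm on top of the drag. More than 8 mm (a push of some 13 N in all, less than it takes to free the carriage) is ramming it. When let go, the carriage comes back until at most 3 mm remain, and less if it was pressed less.
- rail: the fixed rail unit: aluminium base plate 540 x 90 x 12 mm with a closed grey steel hood (215 x 104 mm, top 65 mm above the counter) over its far end, into which the carriage's steel tongue runs. Origin on the counter, x in the direction of travel; the plate reaches from x = -210 to 330 mm, the hood from 115 to 330 mm. Screwed down.
- roll_a_center (a point): one of two upright white till-paper rolls, 68 dia x 58 high mm, loose; not part of the job; point at its centre, 29 mm up
- roll_b_center (a point): the other upright white till-paper roll, 68 dia x 58 high mm, loose; not part of the job; point at its centre, 29 mm up
- cup_center (a point): white ceramic mug, 76 dia x 62 high mm, loose; not part of the job; point at its centre, 31 mm up
- jar_center (a point): green glass jar with steel cap, 72 dia x 100 high mm, loose; not part of the job; point at its centre, 50 mm up
- water_center (a point): clear water bottle, 72 dia x 220 high mm, loose; not part of the job; point at its centre, 110 mm up
- matchbox_center (a point): flat cardboard box, 55 x 110 x 22 high mm, loose; not part of the job; point at its centre, 11 mm up
- tumbler_center (a point): glass tumbler, 68 dia x 100 high mm, loose; not part of the job; point at its centre, 50 mm up

How it is judged:
By the outcome, as a careful person would: the job done as asked, in the order asked, and still so for the second after the job is handed in, with the robot touching nothing.
It also fails if it takes over 72 s, if anything falls off the work surface, if the arm or the gripper's body presses on something with over 40 N, if the wrist force passes 120 N, or if a joint passes its speed limit or range.

## Working session

There is one attempt and no reset: what is moved stays moved. The work goes in short steps, Python scripts to look and compute and a tool call to move; the robot and the scene stay as the last step left them, time stands still between calls to the robot, and variables do not carry over. Pictures are saved under pics/ and viewed, about 8 in all and at most 12, crops included, and the job is handed in when it is done.

Besides the shell and the picture viewer there is one more tool, called as name([rows], argument=value, ...), one row to a line, values as JSON. step_arm: Moves the arm, as the interface text tells. Its arguments: {"type":"object","properties":{"series":{"type":"array","items":{"type":"array","items":{"type":"number"}}}},"required":["series"]}

```bash
mkdir -p pics; ls; cat > h.py <<'E'
import numpy as np, cv2
from bench import robot, cams, models
def snap(n,f=None):
    p=cams.snapshot(n)
    if f: cv2.imwrite('pics/'+f,cv2.cvtColor(p['pixels'],cv2.COLOR_RGB2BGR))
    return p
def foc(p): return p['pixels'].shape[0]/2/np.tan(np.radians(p['fov_y'])/2)
def proj(p,X):
    c=np.array(p['R'])@np.array(X)+np.array(p['t']); return np.round([p['cx']+foc(p)*c[0]/c[2],p['cy']+foc(p)*c[1]/c[2]],1)
def ray(p,u,v):
    R=np.array(p['R']);d=R.T@np.array([(u-p['cx'])/foc(p),(v-p['cy'])/foc(p),1]); return -R.T@np.array(p['t']),d
def atz(p,u,v,z):
    o,d=ray(p,u,v); return np.round(o+d*(z-o[2])/d[2],4)
E
python3 - <<'E'
from h import *
o=robot.get_obs()
for k in('time','tool_pos','ee_rot','wrist_force','width'):print(k,o[k])
P=[snap(n,n+'0.png') for n in('scene','side','wrist')]
for p in P:
  print('cam',np.round(-np.array(p['R']).T@p['t'],3),p['fov_y'])
  for l in('shaker_center','pocket','push_plate','rail','carriage','roll_a_center','cup_center','jar_center','water_center','matchbox_center','tumbler_center'):
    print(l,[(np.round(r['position'],3).tolist(),round(r['p'],2),proj(p,r['position']).tolist()) for r in models.pinpoint(p,l)[:2]])
im=[cv2.imread(f'pics/{n}0.png') for n in('scene','side')]
E
```

```text
pics
time 0.0
tool_pos [0.13792561 0.53186394 0.20431651]
ee_rot [-3.13940715e+00 -2.01493711e-04  2.88779127e+00]
wrist_force [-0.54540144  0.17363139 -0.37751368]
width 0.09428290863576594
cam [ 0.876 -0.543  1.043] 52.296697672950295
shaker_center [([0.485, 0.353, 0.045], 0.76, [296.3, 138.3]), ([0.786, -0.006, 0.05], 0.53, [341.2, 263.9])]
pocket [([0.349, 0.424, 0.012], 0.66, [269.3, 118.8]), ([0.596, 0.11, 0.03], 0.61, [294.7, 208.9])]
push_plate [([0.584, 0.211, 0.06], 0.88, [306.0, 176.6])]
rail [([0.617, 0.002, -0.0], 0.69, [284.5, 246.0])]Traceback (most recent call last):
  File "<stdin>", line 8, in <module>
ValueError: it knows: cup_center, jar_center, matchbox_center, pocket, push_plate, rail, roll_a_center, roll_b_center, shaker_center, tumbler_center, water_center
```

```bash
python3 - <<'E'
from h import *
P=[snap(n,n+'1.png') for n in('scene','side','wrist')]
for p in P:
  print('cam',np.round(-np.array(p['R']).T@p['t'],3),p['fov_y'])
  for l in('shaker_center','pocket','push_plate','rail','roll_a_center','cup_center','jar_center','water_center','matchbox_center','tumbler_center'):
    print(l,[(np.round(r['position'],3).tolist(),round(r['p'],2),proj(p,r['position']).tolist()) for r in models.pinpoint(p,l)[:2]])
E
```

```text
cam [ 0.876 -0.543  1.043] 52.296697672950295
shaker_center [([0.484, 0.353, 0.049], 0.75, [295.9, 137.2]), ([0.394, 0.159, 0.032], 0.18, [242.1, 172.6])]
pocket [([0.593, 0.11, 0.03], 0.57, [293.6, 208.6])]
push_plate [([0.581, 0.209, 0.062], 0.76, [304.9, 176.4])]
rail []
roll_a_center [([0.766, 0.169, 0.027], 0.93, [356.9, 216.4]), ([0.787, -0.007, 0.05], 0.37, [341.7, 264.5])]
cup_center [([0.395, 0.159, 0.033], 0.59, [242.3, 172.3])]
jar_center [([0.714, 0.343, 0.047], 0.89, [362.1, 164.3])]
water_center [([0.784, -0.151, 0.114], 0.74, [320.3, 300.7]), ([0.485, 0.354, 0.046], 0.24, [296.4, 137.7])]
matchbox_center [([0.35, 0.422, 0.009], 0.94, [269.1, 119.9])]
tumbler_center [([0.787, -0.008, 0.05], 0.85, [341.5, 264.8])]
cam [ 0.22  -0.779  0.754] 52.238142325767654
shaker_center [([0.486, 0.355, 0.046], 0.66, [209.2, 179.3])]
pocket [([0.597, 0.107, 0.033], 0.89, [272.4, 219.0])]
push_plate [([0.58, 0.208, 0.06], 0.77, [253.9, 193.7])]
rail [([0.617, -0.001, 0.002], 0.83, [294.5, 248.9]), ([0.77, 0.166, 0.026], 0.37, [317.4, 197.5])]
roll_a_center [([0.768, 0.164, 0.026], 0.81, [317.0, 197.7])]
cup_center [([0.389, 0.158, 0.033], 0.95, [195.1, 225.4])]
jar_center [([0.714, 0.348, 0.051], 0.58, [277.1, 165.9]), ([0.576, 0.208, 0.06], 0.56, [252.4, 193.9])]
water_center [([0.786, -0.15, 0.111], 0.64, [386.8, 234.9]), ([0.348, 0.421, 0.01], 0.62, [162.6, 187.2])]
matchbox_center [([0.351, 0.419, 0.012], 0.68, [163.6, 187.0]), ([0.784, -0.151, 0.11], 0.18, [386.4, 235.9])]
tumbler_center [([0.784, -0.005, 0.049], 0.9, [351.4, 221.8]), ([0.58, 0.209, 0.061], 0.56, [253.5, 193.3])]
cam [0.058 0.553 0.385] 69.43201169892566
shaker_center []
pocket []
push_plate []
rail []
roll_a_center []
cup_center []
jar_center []
water_center []
matchbox_center []
tumbler_center []
```

View pics/scene0.png

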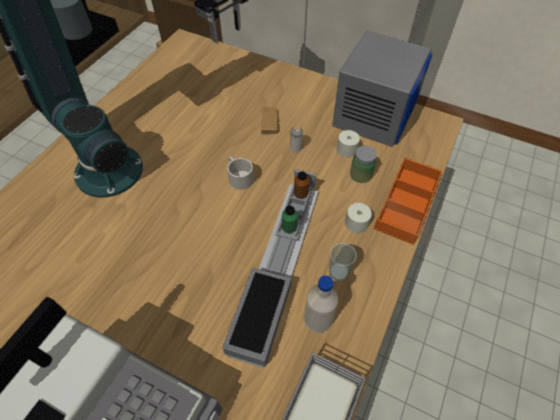

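View pics/side0.png

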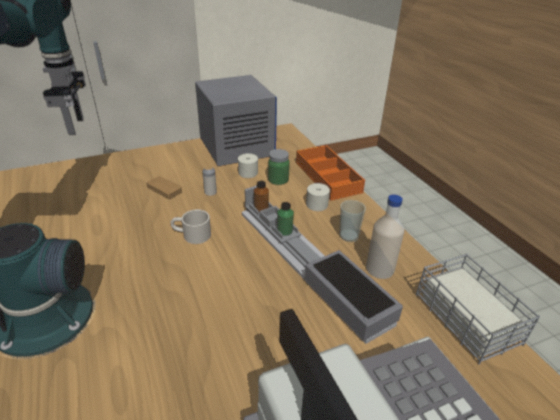

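Scene: the shaker is at px (296,138), the empty pocket between the brown and green bottles at (294,209), the plate at (305,176) and the hood at (258,313). The networks agree with each other and with the sizes given. Next is a closer wrist view of the shaker and pocket, with the jaws turned across the rail.

step_arm([
  [1,-60,-30,-40,10],
  [1,-110,-60,-80,20],
  [1,-160,-90,-96,30],
  [1,-215,-115,-96,40],
  [1,-270,-140,-96,50],
  [1,-325,-170,-96,60],
  [1,-380,-200,-96,65],
  [1,-430,-225,-96,65],
  [1,-480,-249,-96,65],
  [1,-480,-249,-96,65],
  [1,-480,-249,-96,65],
  [1,-480,-249,-96,65],
])

```text
time: 3.5
tool_pos: [0.5393, 0.172, 0.3021]
ee_rot: [3.141, -0.0, 1.755]
wrist_force: [-0.7, -0.9, 0.1]
width: 0.0938
```

```bash
python3 - <<'E'
from h import *
o=robot.get_obs(); print(o['time'],o['tool_pos'],o['ee_rot'],o['joint_positions'])
p=snap('wrist','w1.png')
print('cam',np.round(-np.array(p['R']).T@p['t'],3),np.round(p['R'],3).tolist())
for l in('shaker_center','pocket','push_plate','rail','cup_center','roll_a_center'):
    print(l,[(np.round(r['position'],4).tolist(),round(r['p'],2),proj(p,r['position']).tolist()) for r in models.pinpoint(p,l)[:2]])
E
```

```text
3.5 [0.53934824 0.17201053 0.30209962] [ 3.14082237e+00 -4.71585395e-04  1.75525901e+00] [2.08296255e-01 1.25228053e-01 1.13935242e+00 4.75082939e-04
 1.87623085e+00 2.39767897e-02]
cam [0.524 0.253 0.482] [[0.983, 0.183, 0.001], [0.176, -0.943, 0.283], [0.053, -0.278, -0.959]]
shaker_center [([0.4825, 0.3556, 0.0454], 0.67, [258.2, 29.9])]
pocket [([0.5978, 0.1102, 0.0306], 0.95, [304.9, 220.5])]
push_plate [([0.5863, 0.2101, 0.0615], 0.74, [314.1, 158.8])]
rail [([0.6179, -0.0016, 0.0021], 0.73, [301.2, 276.2]), ([0.5843, 0.2131, 0.0586], 0.69, [312.9, 156.1])]
cup_center [([0.3888, 0.1558, 0.0346], 0.88, [173.6, 168.2])]
roll_a_center [([0.7674, 0.1673, 0.0278], 0.73, [419.0, 204.6]), ([0.7189, 0.3475, 0.0497], 0.48, [434.4, 72.9])]
```

View pics/w1.png

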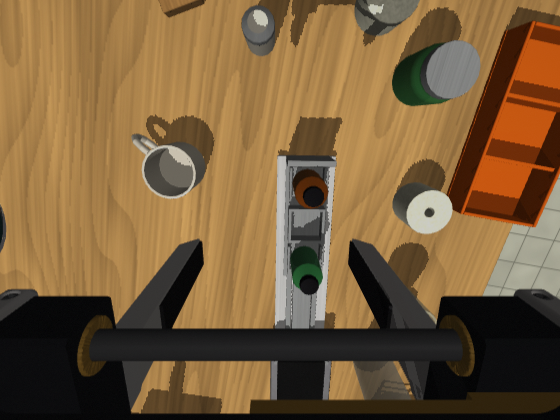

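```bash
python3 - <<'E'
import cv2
im=cv2.imread('pics/w1.png')
a=cv2.resize(im[145:265,265:350],None,fx=5,fy=5,interpolation=cv2.INTER_CUBIC)
b=cv2.resize(im[0:60,235:285],None,fx=5,fy=5,interpolation=cv2.INTER_CUBIC)
import numpy as np
c=np.zeros((600,425+250,3),np.uint8); c[:,:425]=a; c[:300,425:]=b
cv2.imwrite('pics/c1.png',c)
E
```

```text
(no output)
```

View pics/c1.png

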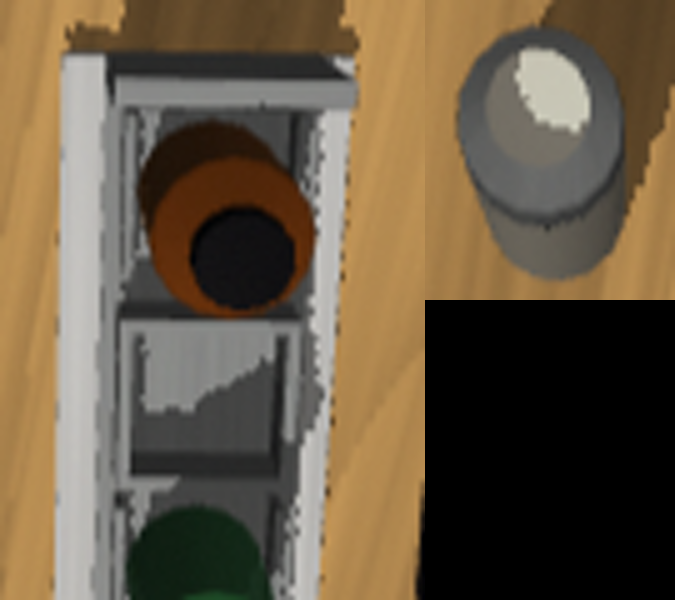

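```bash
python3 - <<'E'
from h import *
p=snap('wrist')
q=lambda u,v,z:atz(p,265+u/5,145+v/5,z)
L,R=q(107,80,.086),q(357,82,.086); print('plate',L,R,(L+R)/2,np.linalg.norm(L-R))
a,b=q(62,300,.012),q(57,560,.012);print('rail edge L',a,b,np.degrees(np.arctan2(*(b-a)[1::-1])))
for c in((132,475),(283,475),(132,322),(283,322)):print('rim',q(*c,.052))
for c in((132,455),(275,455)):print('floor',q(*c,.03))
s=lambda u,v,z:atz(p,235+(u-425)/5,v/5,z)
print('cap edge',s(458,115,.08),s(625,115,.08),'top',s(540,100,.085),'bottom near',s(555,280,0))
E
```

```text
plate [0.5483 0.2025 0.086 ] [0.6123 0.2138 0.086 ] [0.5803  0.20815 0.086  ] 0.0649899222956913
rail edge L [0.5521 0.1212 0.012 ] [0.5673 0.0308 0.012 ] -80.45547443444187
rim [0.5809 0.0818 0.052 ]
rim [0.6262 0.0901 0.052 ]
rim [0.5713 0.1295 0.052 ]
rim [0.6153 0.1377 0.052 ]
floor [0.5825 0.0798 0.03  ]
floor [0.6274 0.0881 0.03  ]
cap edge [0.4662 0.3502 0.08  ] [0.5046 0.3573 0.08  ] top [0.485  0.3554 0.085 ] bottom near [ 0.4884  0.3332 -0.    ]
```

The wrist view shows the shaker at (258,30) and the pocket at (306,225). The plate measures 65 mm wide and the jaws run along the 10° direction across the rail. My pixels and the networks agree: shaker (0.485, 0.354), pocket (0.598, 0.1085), travel direction -80°. Going for the grasp.

step_arm([
  [1,50,-5,0,0.5],
  [1,100,-10,20,0.5],
  [1,150,-15,60,0.5],
  [1,189,-20,100,0.5],
  [1,189,-20,150,0.5],
  [1,189,-20,180,0.5],
  [1,189,-20,210,0.5],
  [1,189,-20,235,0.5],
  [1,189,-20,250,0.5],
  [1,189,-20,258,0.5],
  [1,189,-20,258,0.5],
  [1,189,-20,258,0.5],
  [1,189,-20,258,0.5],
])

```text
time: 5.52
tool_pos: [0.4869, 0.3535, 0.0447]
ee_rot: [3.14, -0.001, 1.745]
wrist_force: [-0.2, 0.3, -0.4]
width: 0.0941
```

step_arm([
  [-1,0,0,0,0],
  [-1,0,0,0,0],
  [-1,0,0,0,0],
  [-1,0,0,0,0],
  [-1,0,0,0,0],
  [-1,0,0,0,0],
  [-1,0,0,0,0],
  [-1,0,0,0,0],
])

```text
time: 6.52
tool_pos: [0.486, 0.3531, 0.0434]
ee_rot: [-3.141, -0.0, 1.745]
wrist_force: [-1.0, -0.6, 0.1]
width: 0.0399
```

step_arm([
  [-1,0,0,-15,0],
  [-1,0,0,-40,0],
  [-1,0,0,-80,0],
  [-1,0,0,-120,0],
  [-1,-20,5,-150,0],
  [-1,-50,13,-160,0],
  [-1,-90,24,-160,0],
  [-1,-130,34,-160,0],
  [-1,-170,45,-160,0],
  [-1,-210,56,-160,0],
  [-1,-240,63,-160,0],
  [-1,-255,67,-160,0],
  [-1,-260,68,-160,0],
  [-1,-260,68,-160,0],
  [-1,-260,68,-160,0],
  [-1,-260,68,-160,0],
])

```text
time: 8.52
tool_pos: [0.5979, 0.1097, 0.2035]
ee_rot: [3.142, -0.0, 1.746]
wrist_force: [0.3, 0.3, -0.9]
width: 0.0397
```

```bash
python3 - <<'E'
from h import *
o=robot.get_obs(); print(o['time'],o['tool_pos'],o['ee_rot'],o['wrist_force'],o['width'])
W={n:snap(n,n+'2.png') for n in('wrist','scene','side')}
for n,p in W.items():
  print(n,'tcp',proj(p,o['tool_pos']))
  for l in('shaker_center','pocket','push_plate'):
    print(l,[(np.round(r['position'],4).tolist(),round(r['p'],2),proj(p,r['position']).tolist()) for r in models.pinpoint(p,l)[:2]])
cs=[]
for n in('scene','side'):
  u,v=proj(W[n],o['tool_pos']).astype(int); im=cv2.imread(f'pics/{n}2.png')
  cs.append(cv2.resize(im[v-60:v+90,u-50:u+50],None,fx=4,fy=4,interpolation=cv2.INTER_CUBIC)); print(n,u-50,v-60)
cv2.imwrite('pics/c2.png',np.hstack(cs))
E
```

```text
8.525 [0.59788959 0.10966637 0.20354874] [ 3.14153571e+00 -2.48678138e-04  1.74595086e+00] [ 0.32603632  0.30348146 -0.89051829] 0.03973728046775772
wrist tcp [276.1 251.3]
shaker_center [([0.5937, 0.1106, 0.2036], 0.83, [269.9, 249.0])]
pocket [([0.6018, 0.1099, 0.0291], 0.59, [279.0, 190.4])]
push_plate [([0.5844, 0.2113, 0.0565], 0.88, [280.2, 97.7])]
scene tcp [297.2 170.3]
shaker_center [([0.598, 0.1112, 0.2104], 0.75, [297.6, 168.1])]
pocket [([0.5956, 0.1084, 0.0299], 0.64, [294.3, 209.2])]
push_plate [([0.5841, 0.2104, 0.0604], 0.76, [305.9, 176.7])]
side tcp [272.9 165.3]
shaker_center [([0.5984, 0.1111, 0.205], 0.62, [272.8, 164.5])]
pocket [([0.5982, 0.1117, 0.0279], 0.74, [271.9, 219.3])]
push_plate [([0.5789, 0.2061, 0.061], 0.71, [253.6, 193.7])]
scene 247 110
side 222 105
```

View pics/wrist2.png

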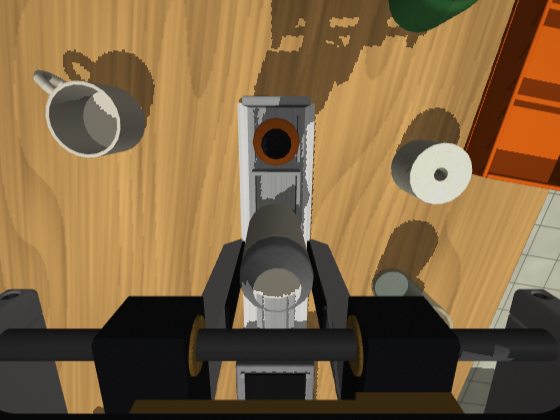

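View pics/c2.png

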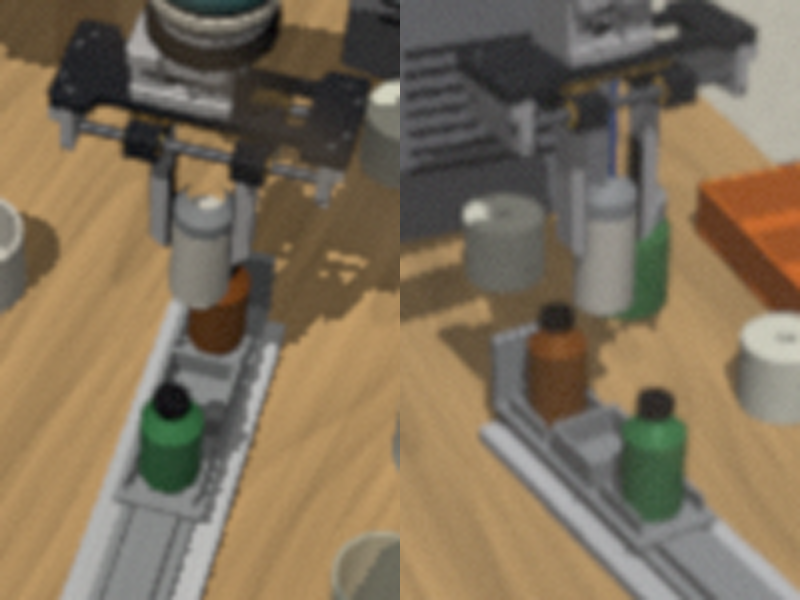

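The shaker hangs upright in the jaws (wrist px (276,250)), with the pocket rim visible behind it at row ~170. I'm checking its alignment to the pocket in the same image.

```bash
python3 - <<'E'
import cv2
im=cv2.imread('pics/wrist2.png')
cv2.imwrite('pics/c3.png',cv2.resize(im[90:240,225:330],None,fx=4,fy=4,interpolation=cv2.INTER_CUBIC))
E
```

```text
(no output)
```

View pics/c3.png

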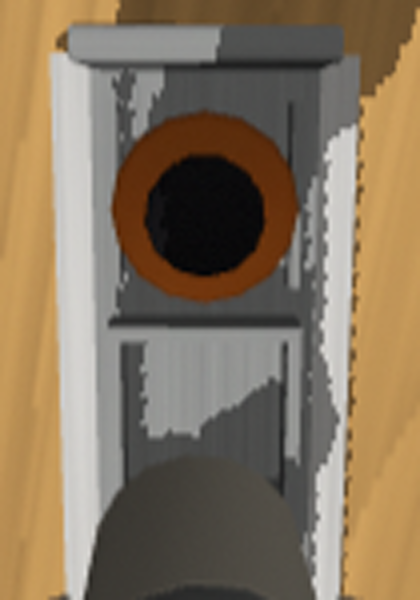

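```bash
python3 - <<'E'
from h import *
p=snap('wrist'); o=robot.get_obs(); tp=np.array(o['tool_pos'])
d=np.array([.1736,-.9848]);n=np.array([.9848,.1736])
q=lambda u,v,z:atz(p,225+u/4,90+v/4,z)[:2]
f=lambda s,X:print(s,np.round(X,4),'along',round((X-tp[:2])@d*1e3,1),'lat',round((X-tp[:2])@n*1e3,1))
f('rim near out + 27',(q(110,328,.052)+q(300,328,.052))/2+.027*d)
f('rim near in + 23',(q(124,343,.052)+q(286,343,.052))/2+.023*d)
f('plate top rear +103',(q(68,27,.086)+q(343,27,.086))/2+.103*d)
f('plate top front +95',(q(78,63,.086)+q(335,63,.086))/2+.095*d)
f('bottle brown top 120+62',(q(206,214,.12))+.062*d)
b=q(202,457,tp[2]-.0434)
cam=(-np.array(p['R']).T@p['t'])[:2]; print(cam)
# rear silhouette of bottom rim: 20mm behind centre along d
f('shaker from bottom rim',b+.02*d)
f('shaker cap',atz(p,276.5,284,tp[2]-.0434+.09)[:2])
E
```

```text
rim near out + 27 [0.5989 0.1075] along 1.3 lat 0.5
rim near in + 23 [0.5989 0.1073] along 1.5 lat 0.5
plate top rear +103 [0.599  0.1072] along 1.6 lat 0.6
plate top front +95 [0.5992 0.1074] along 1.5 lat 0.8
bottle brown top 120+62 [0.5988 0.1085] along 0.3 lat 0.5
[0.58357558 0.18963175]
shaker from bottom rim [0.598 0.108] along 0.7 lat -0.3
shaker cap [0.5976 0.1125] along -3.8 lat 0.1
```

step_arm([
  [-1,-1,0.8,0,0],
  [-1,-1,0.8,30,0],
  [-1,-1,0.8,60,0],
  [-1,-1,0.8,85,0],
  [-1,-1,0.8,98,0],
  [-1,-1,0.8,102,0],
  [-1,-1,0.8,104,0],
  [-1,-1,0.8,106,0],
  [-1,-1,0.8,108,0],
  [-1,-1,0.8,110,0],
  [-1,-1,0.8,112,0],
  [-1,-1,0.8,114,0],
  [-1,-1,0.8,114,0],
])

```text
time: 10.8
tool_pos: [0.599, 0.1079, 0.0892]
ee_rot: [-3.141, -0.0, 1.745]
wrist_force: [0.2, 1.2, -1.5]
width: 0.0399
```

The shaker's underside is below the rim with no contact force, so I'm lowering on.

step_arm([
  [-1,0,0,3,0],
  [-1,0,0,6,0],
  [-1,0,0,9,0],
  [-1,0,0,11,0],
  [-1,0,0,13,0],
  [-1,0,0,14,0],
  [-1,0,0,14,0],
  [-1,0,0,14,0],
])

```text
time: 11.8
tool_pos: [0.5992, 0.108, 0.0756]
ee_rot: [3.141, -0.0, 1.745]
wrist_force: [-0.3, 0.2, -1.3]
width: 0.0396
```

step_arm([
  [-1,0,0,1,0],
  [-1,0,0,1.5,0],
  [-1,0,0,2,0],
  [-1,0,0,2,0],
])

```text
time: 12.3
tool_pos: [0.5991, 0.1079, 0.0735]
ee_rot: [3.142, -0.0, 1.745]
wrist_force: [-0.4, 0.3, -0.0]
width: 0.0397
```

step_arm([
  [-1,0,0,0.5,0],
  [-1,0,0,1,0],
  [-1,0,0,1,0],
  [-1,0,0,1,0],
])

```text
time: 12.8
tool_pos: [0.5992, 0.1079, 0.0733]
ee_rot: [3.141, -0.0, 1.745]
wrist_force: [-3.1, -0.5, 5.2]
width: 0.0398
```

step_arm([
  [-0.1,0,0,0,0],
  [0.2,0,0,0,0],
  [0.2,0,0,0,0],
  [0.2,0,0,0,0],
  [0.2,0,0,0,0],
  [0.2,0,0,-10,0],
  [0.2,0,0,-30,0],
  [0.2,0,0,-60,0],
  [0.2,0,0,-95,0],
  [0.2,40,0,-130,0],
  [0.2,90,0,-130,0],
  [-1,140,0,-130,0],
  [-1,160,0,-130,0],
  [-1,160,0,-130,0],
  [-1,160,0,-130,0],
  [-1,160,0,-130,0],
])

```text
time: 14.8
tool_pos: [0.572, 0.2639, 0.2026]
ee_rot: [3.142, 0.0, 1.742]
wrist_force: [-0.7, -0.9, -0.1]
width: 0.0099
```

```bash
python3 - <<'E'
from h import *
o=robot.get_obs(); print(o['time'],o['tool_pos'],o['ee_rot'],o['wrist_force'],o['width'])
W={n:snap(n,n+'3.png') for n in('wrist','scene','side')}
for n,p in W.items():
  print(n,'tcp',proj(p,o['tool_pos']))
  for l in('shaker_center','pocket','push_plate'):
    print(l,[(np.round(r['position'],4).tolist(),round(r['p'],2),proj(p,r['position']).tolist()) for r in models.pinpoint(p,l)[:2]])
im=cv2.imread('pics/wrist3.png'); s=cv2.imread('pics/side3.png')[150:270,210:330]
cv2.imwrite('pics/c4.png',np.hstack([im[:420,150:430],cv2.resize(s,(420,420),interpolation=cv2.INTER_CUBIC)]))
E
```

```text
14.8 [0.57197037 0.2639105  0.20256415] [3.14155835e+00 3.79719682e-04 1.74243716e+00] [-0.68652745 -0.94674526 -0.10974171] 0.00985811576205418
wrist tcp [276.  251.3]
shaker_center [([0.5954, 0.1101, 0.0745], 0.59, [273.1, 325.7]), ([0.5828, 0.2144, 0.0595], 0.27, [277.7, 239.3])]
pocket []
push_plate [([0.5833, 0.2106, 0.0625], 0.62, [277.6, 243.5]), ([0.35, 0.4198, 0.0085], 0.2, [97.8, 12.8])]
scene tcp [312.6 128.9]
shaker_center [([0.5954, 0.1101, 0.0773], 0.73, [294.9, 199.1])]
pocket [([0.5939, 0.1089, 0.0309], 0.71, [293.8, 208.7]), ([0.6002, 0.1095, 0.0785], 0.26, [296.4, 199.6])]
push_plate [([0.5844, 0.2095, 0.0617], 0.93, [305.9, 176.6])]
side tcp [243.4 142. ]
shaker_center [([0.5987, 0.1095, 0.0748], 0.68, [272.6, 206.1])]
pocket [([0.5957, 0.1083, 0.03], 0.63, [271.6, 219.6]), ([0.5788, 0.2074, 0.0589], 0.31, [253.4, 194.1])]
push_plate [([0.5785, 0.2099, 0.0596], 0.62, [253.0, 193.5])]
```

View pics/c4.png

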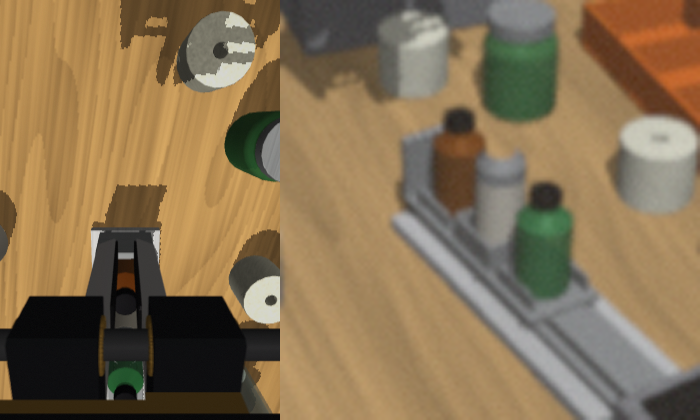

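The shaker stands upright in the pocket, with its centre at z 0.075 as it should be. The closed fingers are on the plate's line, 56 mm behind it. I'm lowering and approaching the plate.

step_arm([
  [-1,0,0,50,0],
  [-1,0,0,100,0],
  [-1,0,0,135,0],
  [-1,0,0,150,0],
  [-1,-10,0,150,0],
  [-1,-20,0,150,0],
  [-1,-30,0,150,0],
  [-1,-36,0,150,0],
  [-1,-40,0,150,0],
  [-1,-40,0,150,0],
  [-1,-40,0,150,0],
])

```text
time: 16.77
tool_pos: [0.5783, 0.2263, 0.0524]
ee_rot: [-3.142, -0.0, 1.745]
wrist_force: [0.4, -0.1, 0.1]
width: 0.0003
```

step_arm([
  [-1,-1,0,0,0],
  [-1,-2,0,0,0],
  [-1,-3,0,0,0],
  [-1,-4,0,0,0],
  [-1,-5,0,0,0],
  [-1,-6,0,0,0],
  [-1,-7,0,0,0],
  [-1,-8,0,0,0],
  [-1,-8,0,0,0],
])

```text
time: 17.9
tool_pos: [0.5796, 0.2194, 0.0525]
ee_rot: [3.141, -0.002, 1.745]
wrist_force: [-1.1, 4.9, -0.8]
width: 0.0006
```

step_arm([
  [-1,-0.5,0,0,0],
  [-1,-1,0,0,0],
  [-1,-1.5,0,0,0],
  [-1,-2,0,0,0],
  [-1,-2.5,0,0,0],
  [-1,-2.5,0,0,0],
])

```text
time: 18.65
tool_pos: [0.5796, 0.219, 0.0526]
ee_rot: [3.141, -0.006, 1.746]
wrist_force: [-1.3, 9.0, -1.0]
width: 0.0005
```

step_arm([
  [-1,-0.5,0,0,0],
  [-1,-1,0,0,0],
  [-1,-1.5,0,0,0],
  [-1,-2,0,0,0],
  [-1,-2.5,0,0,0],
  [-1,-3,0,0,0],
  [-1,-3.5,0,0,0],
  [-1,-4,0,0,0],
])

```text
time: 19.65
tool_pos: [0.5797, 0.2186, 0.0526]
ee_rot: [3.141, -0.012, 1.747]
wrist_force: [-2.4, 17.4, -1.2]
width: 0.0004
```

step_arm([
  [-1,-0.5,0,0,0],
  [-1,-1,0,0,0],
  [-1,-1.5,0,0,0],
  [-1,-2,0,0,0],
])

```text
time: 20.15
tool_pos: [0.5798, 0.2184, 0.0527]
ee_rot: [3.14, -0.015, 1.748]
wrist_force: [-2.5, 20.4, -1.2]
width: 0.0005
```

step_arm([
  [-1,-0.5,0,0,0],
  [-1,-1,0,0,0],
  [-1,-1.5,0,0,0],
  [-1,-2,0,0,0],
])

```text
time: 20.65
tool_pos: [0.5807, 0.213, 0.0526]
ee_rot: [3.141, -0.008, 1.747]
wrist_force: [-0.6, 11.5, -1.1]
width: 0.0005
```

step_arm([
  [-1,0,0,0,0],
  [-1,0,0,0,0],
  [-1,0,0,0,0],
])

```text
time: 21.02
tool_pos: [0.5814, 0.2088, 0.0525]
ee_rot: [3.141, -0.001, 1.745]
wrist_force: [-0.6, 4.8, -0.6]
width: 0.0004
```

It broke free at about 22 N and now shows plain drag at roughly 11 mm of travel. I'm sliding on gently to about 58 mm.

step_arm([
  [-1,-2,0,0,0],
  [-1,-4,0,0,0],
  [-1,-7,0,0,0],
  [-1,-10,0,0,0],
  [-1,-13,0,0,0],
  [-1,-16,0,0,0],
  [-1,-19,0,0,0],
  [-1,-22,0,0,0],
  [-1,-25,0,0,0],
  [-1,-28,0,0,0],
  [-1,-31,0,0,0],
  [-1,-34,0,0,0],
  [-1,-37,0,0,0],
  [-1,-40,0,0,0],
  [-1,-43,0,0,0],
  [-1,-45,0,0,0],
  [-1,-46,0,0,0],
  [-1,-47,0,0,0],
])

```text
time: 23.28
tool_pos: [0.5893, 0.1632, 0.0525]
ee_rot: [-3.141, -0.003, 1.745]
wrist_force: [-1.2, 7.3, 0.3]
width: 0.0005
```

step_arm([
  [-1,-1,0,0,0],
  [-1,-2,0,0,0],
  [-1,-3,0,0,0],
  [-1,-4,0,0,0],
  [-1,-5,0,0,0],
  [-1,-6,0,0,0],
  [-1,-7,0,0,0],
  [-1,-8,0,0,0],
])

```text
time: 24.28
tool_pos: [0.5907, 0.155, 0.0525]
ee_rot: [-3.141, -0.003, 1.745]
wrist_force: [-2.2, 6.1, 0.8]
width: 0.0004
```

step_arm([
  [-1,-1,0,0,0],
  [-1,-2,0,0,0],
  [-1,-3,0,0,0],
  [-1,-4,0,0,0],
  [-1,-4,0,0,0],
])

```text
time: 24.9
tool_pos: [0.5915, 0.1505, 0.0525]
ee_rot: [-3.141, -0.001, 1.745]
wrist_force: [0.1, 5.4, -0.4]
width: 0.0001
```

step_arm([
  [-1,-1,0,0,0],
  [-1,-2,0,0,0],
  [-1,-3,0,0,0],
  [-1,-3,0,0,0],
])

```text
time: 25.4
tool_pos: [0.592, 0.1474, 0.0526]
ee_rot: [-3.141, -0.001, 1.745]
wrist_force: [-0.8, 5.8, 0.3]
width: 0.0003
```

step_arm([
  [-1,-1,0,0,0],
  [-1,-2,0,0,0],
  [-1,-3,0,0,0],
  [-1,-3,0,0,0],
])

```text
time: 25.9
tool_pos: [0.5925, 0.1444, 0.0525]
ee_rot: [-3.141, -0.001, 1.745]
wrist_force: [-1.3, 5.1, 0.6]
width: 0.0003
```

step_arm([
  [-1,-1,0,0,0],
  [-1,-2,0,0,0],
  [-1,-3,0,0,0],
  [-1,-3,0,0,0],
])

```text
time: 26.4
tool_pos: [0.593, 0.1415, 0.0525]
ee_rot: [-3.141, -0.001, 1.745]
wrist_force: [-1.7, 4.2, 0.6]
width: 0.0003
```

step_arm([
  [-1,-1,0,0,0],
  [-1,-2,0,0,0],
  [-1,-3,0,0,0],
  [-1,-3,0,0,0],
])

```text
time: 26.9
tool_pos: [0.5935, 0.1385, 0.0525]
ee_rot: [-3.141, -0.001, 1.745]
wrist_force: [-0.3, 5.2, -0.1]
width: 0.0003
```

step_arm([
  [-1,-1,0,0,0],
  [-1,-2,0,0,0],
  [-1,-3,0,0,0],
  [-1,-3,0,0,0],
])

```text
time: 27.4
tool_pos: [0.594, 0.1356, 0.0525]
ee_rot: [-3.141, -0.001, 1.745]
wrist_force: [-0.4, 4.7, -0.6]
width: 0.0004
```

step_arm([
  [-1,-1,0,0,0],
  [-1,-2,0,0,0],
  [-1,-3,0,0,0],
  [-1,-3,0,0,0],
])

```text
time: 27.9
tool_pos: [0.5946, 0.1326, 0.0525]
ee_rot: [-3.141, -0.001, 1.745]
wrist_force: [-0.3, 4.1, 0.3]
width: 0.0003
```

step_arm([
  [-1,-1,0,0,0],
  [-1,-2,0,0,0],
  [-1,-3,0,0,0],
  [-1,-3,0,0,0],
])

```text
time: 28.4
tool_pos: [0.5951, 0.1297, 0.0525]
ee_rot: [-3.141, -0.001, 1.745]
wrist_force: [-1.0, 4.7, 0.1]
width: 0.0006
```

step_arm([
  [-1,-1,0,0,0],
  [-1,-2,0,0,0],
  [-1,-3,0,0,0],
  [-1,-3,0,0,0],
])

```text
time: 28.9
tool_pos: [0.5954, 0.1275, 0.0525]
ee_rot: [-3.141, -0.003, 1.745]
wrist_force: [-1.0, 7.5, 0.7]
width: 0.0006
```

Force rose by about 3 N and the advance lagged, so the stop is probably met at roughly 92 mm of travel. I'm confirming with a small press.

step_arm([
  [-1,-0.5,0,0,0],
  [-1,-1,0,0,0],
  [-1,-1.5,0,0,0],
  [-1,-2,0,0,0],
  [-1,-2,0,0,0],
])

```text
time: 29.52
tool_pos: [0.5956, 0.1264, 0.0525]
ee_rot: [-3.141, -0.004, 1.745]
wrist_force: [-1.3, 8.1, 0.4]
width: 0.0006
```

step_arm([
  [-1,-0.5,0,0,0],
  [-1,-1,0,0,0],
  [-1,-1.5,0,0,0],
  [-1,-1.5,0,0,0],
  [-1,-1.5,0,0,0],
])

```text
time: 30.15
tool_pos: [0.5958, 0.1254, 0.0526]
ee_rot: [-3.141, -0.005, 1.746]
wrist_force: [-1.7, 9.2, 0.5]
width: 0.0005
```

The slope matches the buffer (about 1.1 N per mm, roughly 4 mm pressed). I'm backing off slowly, then rising clear.

step_arm([
  [-1,1,0,0,0],
  [-1,2,0,0,0],
  [-1,3,0,0,0],
  [-1,4,0,0,0],
  [-1,5,0,0,0],
  [-1,7,0,0,0],
  [-1,10,0,0,0],
  [-1,15,0,0,0],
  [-1,25,0,0,0],
  [-1,40,0,0,0],
  [-1,60,0,0,0],
  [-1,60,0,-40,0],
  [-1,60,0,-90,0],
  [-1,60,0,-150,0],
  [-1,100,0,-200,0],
  [-1,150,0,-200,0],
  [-1,150,0,-200,0],
  [-1,150,0,-200,0],
])

```text
time: 32.4
tool_pos: [0.57, 0.2709, 0.2517]
ee_rot: [-3.14, 0.001, 1.746]
wrist_force: [0.3, 0.0, -0.6]
width: 0.0003
```

```bash
python3 - <<'E'
from h import *
o=robot.get_obs(); print(o['time'],o['tool_pos'],o['wrist_force'],o['width'])
W={n:snap(n,n+'5.png') for n in('wrist','scene','side')}
for n,p in W.items():
  for l in('shaker_center','pocket','push_plate','cup_center','roll_a_center','jar_center','tumbler_center','water_center','matchbox_center'):
    print(n,l,[(np.round(r['position'],4).tolist(),round(r['p'],2)) for r in models.pinpoint(p,l)[:2]])
s=cv2.imread('pics/side5.png')[140:290,170:370];t=cv2.imread('pics/scene5.png')[90:310,200:400]
cv2.imwrite('pics/c5.png',np.hstack([cv2.resize(s,(440,330)),cv2.resize(t,(300,330))]))
E
```

```text
32.4 [0.57004978 0.27091277 0.25166864] [ 0.33705504  0.03671568 -0.595669  ] 0.0002854011981105897
wrist shaker_center [([0.6112, 0.0111, 0.0733], 0.56)]
wrist pocket []
wrist push_plate []
wrist cup_center [([0.3919, 0.1523, 0.0354], 0.57), ([0.6371, 0.4251, 0.028], 0.26)]
wrist roll_a_center [([0.7698, 0.1647, 0.0266], 0.69)]
wrist jar_center [([0.7192, 0.3458, 0.0519], 0.7), ([0.353, 0.4203, 0.0104], 0.39)]
wrist tumbler_center [([0.7769, -0.0014, 0.0511], 0.73)]
wrist water_center []
wrist matchbox_center [([0.3468, 0.4205, 0.0075], 0.67)]
scene shaker_center [([0.6144, 0.0137, 0.0774], 0.7)]
scene pocket [([0.6115, 0.0131, 0.0282], 0.76)]
scene push_plate [([0.598, 0.114, 0.0638], 0.89)]
scene cup_center [([0.3924, 0.1593, 0.0329], 0.55), ([0.6138, 0.0154, 0.0286], 0.34)]
scene roll_a_center [([0.3942, 0.1583, 0.034], 0.22)]
scene jar_center [([0.7156, 0.3435, 0.0479], 0.98)]
scene tumbler_center [([0.7677, 0.1685, 0.0282], 0.68), ([0.7838, -0.0086, 0.0497], 0.64)]
scene water_center [([0.7847, -0.1486, 0.1108], 0.96), ([0.6181, 0.0025, 0.0009], 0.52)]
scene matchbox_center [([0.3493, 0.4232, 0.0092], 0.7)]
side shaker_center [([0.6126, 0.0162, 0.0764], 0.91)]
side pocket [([0.6137, 0.0148, 0.0317], 0.75)]
side push_plate [([0.5952, 0.1152, 0.061], 0.82), ([0.787, -0.0049, 0.0494], 0.58)]
side cup_center [([0.3861, 0.1528, 0.0291], 0.81), ([0.3503, 0.4202, 0.0118], 0.15)]
side roll_a_center [([0.7699, 0.1637, 0.026], 0.82)]
side jar_center [([0.7191, 0.3447, 0.0532], 0.86)]
side tumbler_center [([0.7849, -0.0021, 0.0476], 0.84), ([0.6187, 0.0139, 0.0749], 0.67)]
side water_center [([0.7885, -0.1485, 0.1095], 0.97), ([0.634, 0.4273, 0.0332], 0.31)]
side matchbox_center [([0.349, 0.4208, 0.0099], 0.58)]
```

View pics/c5.png

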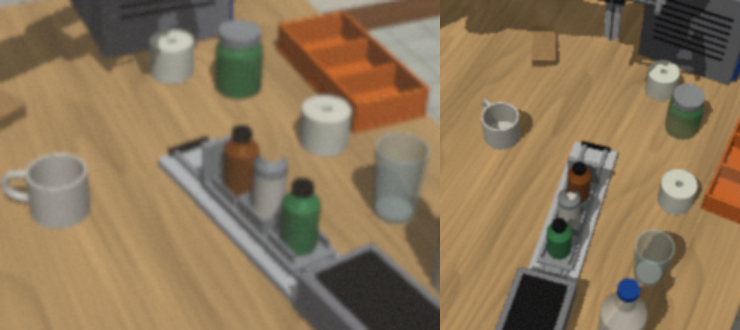

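```bash
python3 -c "
from h import *
print(robot.close_job())"
```

```text
the job is handed in; nothing more can be done
None
```

I stood the salt shaker in the empty pocket, let go of it, and pushed the carriage until it rested against its end stop. The job is handed in at about 32.5 s of the allowed 72 s.

- **Shaker:** it went in without touching the rim and pressed on the floor with about 5 N before I released it. The last networks put its centre at z ≈ 0.075 m, as it should be in the pocket. The pictures show it upright between the bottles.
- **Carriage:** it broke free at a push of about 22 N and then ran with about 5 N measured. I slid it on in small steps until the force rose at about 92 mm of travel.
- **End stop:** I pressed on at roughly 1.1 N per mm to about 9 N, which is about 4 mm into the buffer and well under the 8 mm limit. I then backed off slowly. The final pictures put the carriage at about 95 mm of travel.
- **Everything else:** the other objects are at their starting positions within the networks' error of a few mm. One network report in the scene picture named the paper roll as a tumbler, but the picture shows both in place. The second roll was checked by picture only.

The buffer cannot be seen, so contact with the stop is judged from force and travel alone.

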